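# Collect the winch parts in the rebuild tray

### The job

Collect the winch parts for the rebuild in the grey tray: put the smaller brass ring over the post and then the larger gear over the post on top of the ring, lay the shorter aluminium tie bar centrally across the two cradles, and stand the steel coupling upright in the round dish. The larger ring, the smaller gear and the longer tie bar belong to another winch: leave them where they lie.

Things in the scene. Friction and masses are not known exactly. Their poses are not given: they have to be found in the camera images.
- ring_mid (a point): the smaller brass ring, belongs in the tray: outside diameter 46 mm, hole 32 mm, 18 mm high, lying flat. The point is on its axis, half-way up (9 mm); z is its axis
- gear_mid (a point): the larger steel spur gear, belongs in the tray: 56 mm over the teeth, hole 32 mm, 20 mm thick, lying flat. The point is on its axis, half-way up (10 mm); z is its axis
- bar_mid (a point): the shorter aluminium tie bar, belongs in the tray: 110 mm long, lying along its own y axis; an 18 mm round bar with square ends 20 x 20 mm, each 24 mm long. The point is the middle of the bar, 10 mm above its underside
- coupling_mid (a point): the steel drive coupling, belongs in the tray: plain upright cylinder, diameter 36 mm, 56 mm high, with a dark disc on top. The point is on its axis, half-way up (28 mm); z is its axis
- big_ring_mid (a point): the larger brass ring, to be left alone: outside diameter 66 mm, hole 48 mm, 18 mm high, lying flat. Point on its axis, half-way up
- small_gear_mid (a point): the smaller steel spur gear, to be left alone: 38 mm over the teeth, hole 17 mm, 20 mm thick, lying flat. Point on its axis, half-way up
- long_bar_mid (a point): the longer aluminium tie bar, to be left alone: 150 mm long along its own y axis, otherwise like the shorter one. Point at its middle, half-way up
- post_insert: wooden plate 92 (x) x 134 (y) x 6 mm fixed in the grey tray (296 x 146 mm, walls 22 mm high); origin: centre of its underside, 4 mm above the table; z up. An aluminium post of diameter 16 mm stands at its centre, from 6 to 54 mm above the origin. The ring's middle ends 15 mm and the gear's 34 mm above the origin
- cradle_insert: wooden plate 92 (x) x 134 (y) x 6 mm fixed in the grey tray (296 x 146 mm, walls 22 mm high); origin: centre of its underside, 4 mm above the table; z up. Two cradles, 40 mm either side of the origin along y, 14 mm thick (66 mm gap for fingers); each a flat seat 40 mm wide in x, 16 mm above the origin, between horns up to 28 mm, 64 mm over all. The bar lies along y on both, its middle 26 mm above the origin
- dish_insert: wooden plate 92 (x) x 134 (y) x 6 mm fixed in the grey tray (296 x 146 mm, walls 22 mm high); origin: centre of its underside, 4 mm above the table; z up. A round rim at its centre, outside diameter 66 mm, inside 54 mm, from 6 to 12 mm above the origin, makes a shallow dish whose floor is the plate's top (6 mm). The coupling's middle ends 34 mm above the origin
Not all that is in view belongs to the job. What is shaped like the part that bears ring_mid but purple or red is not meant.

How it is judged (in metres and radians):
At the end, for the whole second after the job is handed in: At rest: ring flat on plate, gear flat on ring, both round the post (axes within 11 mm); short bar on both cradle seats (13 mm sideways, 15 mm lengthways, 0.2 rad); coupling upright on dish floor (13 mm); heights within 3 mm, lean under 0.12 rad; big ring, small gear, long bar moved under 30 mm (horizontal distance between each of ring_mid, gear_mid and post_insert below 0.011 m and z of ring_mid in the frame of post_insert between 0.012 and 0.018 m and z of gear_mid in the frame of post_insert between 0.031 and 0.037 m and x of bar_mid in the frame of cradle_insert between -0.013 and 0.013 m and y of bar_mid in the frame of cradle_insert between -0.015 and 0.015 m and z of bar_mid in the frame of cradle_insert between 0.023 and 0.029 m and angle between the y axis of bar_mid and the y axis of cradle_insert, either way round below 0.2 rad and horizontal distance between coupling_mid and dish_insert below 0.013 m and z of coupling_mid in the frame of dish_insert between 0.031 and 0.037 m and angle between each of ring_mid, gear_mid, coupling_mid's own z axis and vertical below 0.12 rad and linear speed of each of ring, gear, coupling, bar below 0.02 m/s and distance of each of big_ring_mid, small_gear_mid, long_bar_mid from where it was at the start of the episode below 0.03 m); the robot touches nothing.
It fails at once if the larger ring is moved more than 30 mm from where it lay (distance of big_ring_mid from where it was at the start of the episode above 0.03 m).
It fails at once if the smaller gear is moved more than 30 mm from where it lay (distance of small_gear_mid from where it was at the start of the episode above 0.03 m).
It fails at once if the longer tie bar is moved more than 30 mm from where it lay (distance of long_bar_mid from where it was at the start of the episode above 0.03 m).
It also fails if it takes over 115 s, if anything falls off the work surface, if the arm or the gripper's body presses on something with over 40 N, if the wrist force passes 120 N, or if a joint passes its speed limit or range.

### The arm

A 6-joint arm with a two-finger parallel gripper is mounted at the origin on the work surface. World frame = base frame: x ahead of the robot, y to its left, z up, the work surface at z = 0. Lengths are in mm, angles in degrees, forces in N, time in s.
With the tool pointing down it reaches from about 300 to 850 mm from the base axis. Payload 4.2 kg.
Tool frame: the origin (TCP) lies midway between the tips of the shut fingers; the grasp point (between the pads) lies env.grasp_offset behind it (env.grasp_offset is the distance from the TCP to the grasp point, in mm); y points along the fingers, x is the direction in which the jaws open and shut, and the axes are right-handed (so a half turn about y gives the same grasp; the last joint's range is limited). The gripper opens to 91 mm and grips with 3 to 60 N. Pads are 32 mm wide; open, the fingers measure 118 mm over their backs; the gripper's body (76 mm by 178 mm) begins 60 mm behind the grasp point.
Start: joints at [67.666, 18.312, 89.639, -0, 72.044, -1.146], TCP at [207.825, 536.145, 213.976] pointing down, gripper open.
Joint ranges: [-177.97, 177.97], [-48.28, 115.42], [12.27, 149.76], [-77.06, 257.06], [2.81, 150.46], [-146.56, 146.56]. Speed limits (degrees/s): [147.25, 147.25, 180, 180, 180, 180].

### API

Orientations are given as [roll, pitch, yaw] about the fixed x, y, z axes, in that order (R = Rz(yaw) Ry(pitch) Rx(roll)).
In Python, from workcell import state, vision, job, env gives the robot as it stands.
- The arm moves only by the shell command python3 -m handwheel 'ROWS' [FORCE]. ROWS is JSON, a list of rows, each a list of 3 entries, a list of its own where there are three numbers: the finger opening in cm, from 0 to 9.12, then the shift along the tool's x, y, z in cm, then the turn about the tool's y in degrees. A call has 1 to 10 rows; each row is the pose to reach, as a shift and turn from the pose measured when the call began, along the tool's axes at that moment; what a row does not reach only later rows make up. A row lasts 1/10 s, in which the tool goes at most 50 mm and 8.59 degrees, less where a joint would pass 70% of its speed; a pose out of reach is approached as far as the arm can. A call with a gripper value outside its range is refused whole. The fingers move at their own pace and stop on an object; FORCE is the grip in N (left out, the last holds). Time passes only in rows, so rows that repeat a pose let the fingers close. It gives the time, the measured TCP pose, the force and the opening at its end, in the units of the state.
- state(): the state, without advancing time (a new reading comes with each control period).
- vision.grab_frame(name): name is "side" or "top" or "wrist"; returns the picture (400x640x3 uint8, red, green, blue); there is no depth.
- vision.camera_model(name): a dict with "fov_y" (degrees; the focal length in pixels is half the picture's height over the tangent of half this angle, whatever the lens; pixels are square), "cx", "cy" (the principal point, pixels), "extrinsics" (4x4, takes a point from world to camera coordinates). Camera axes: x right, y up, looking along -z (the intrinsics and any distortion apply to the point x, -y, -z); pixel columns grow to the right and rows downward; lengths in mm; the calibration is good to about 2 mm. A picture is of the moment at which its call begins: read the wrist's pose just before it. camera_model takes no time and is no camera call; for the wrist camera it gives the pose at the moment of the call.
- job.job_done(): hands the job in, once; it reports no verdict.
The state is a dict: "time_s": time; "qpos": joint angles; "qvel": joint speeds; "effort": joint torques, N m; "ee_pos": TCP position; "ee_rot": TCP orientation; "force": force on the tool from outside, world axes, zero at the start; "torque": the same for the moment, N m; "gripper_width": finger opening in mm.
Only numpy, scipy, OpenCV 4.12 (cv2) and the standard library are available. Lean on these libraries where they do the work, as an engineer would, in place of code of your own. Each camera call takes 0.05 s, during which the arm holds its last target.

## Working session

There is one attempt and no reset: what is moved stays moved. The work goes in short steps, Python scripts to look and compute and a shell command to move; the robot and the scene stay as the last step left them, time stands still between calls to the robot, and variables do not carry over. Pictures are saved under pics/ and viewed, and the job is handed in when it is done.

```bash
ls; mkdir -p pics; python3 - <<'E'
from workcell import state, vision, job, env
import cv2
s=state(); print(s); print(env.grasp_offset)
for n in ("side","top","wrist"):
    m=vision.camera_model(n); print(n,m)
    f=vision.grab_frame(n); cv2.imwrite(f"pics/{n}0.png",f[:,:,::-1])
E
```

```text
pics
{'time_s': 0.0, 'qpos': array([ 6.76659289e+01,  1.83511415e+01,  8.97084186e+01, -8.24112446e-04,
        7.20424994e+01, -1.14801221e+00]), 'qvel': array([-0.07635086,  0.0099218 ,  0.06373914,  0.0773392 , -0.0591029 ,
       -0.00854436]), 'effort': array([-1.78258699e-03, -4.12461197e+01, -2.31968951e+01,  7.25391484e-02,
        4.56801255e-02, -1.19858910e-04]), 'ee_pos': array([207.63057858, 535.64998145, 213.11164813]), 'ee_rot': array([-89.99873857,   0.10205474,  68.81419705]), 'force': array([ 0.40597639, -0.56723439, -0.38822088]), 'torque': array([ 0.00398145, -0.03324256, -0.00645994]), 'gripper_width': 91.20751357804916}
18.8
side {'fov_y': 42.80806513701941, 'cx': 322.9598932464374, 'cy': 203.86696819950012, 'extrinsics': array([[-9.96709963e-01, -8.07304633e-02, -7.20008385e-03,
         5.60460736e+02],
       [ 5.50178120e-02, -7.39129968e-01,  6.71312097e-01,
        -5.83085563e+01],
       [-5.95171343e-02,  6.68707322e-01,  7.41139817e-01,
        -1.00526503e+03],
       [ 0.00000000e+00,  0.00000000e+00,  0.00000000e+00,
         1.00000000e+00]])}
top 
[... 177 characters left out ...]
],
       [ 9.95164090e-01,  2.92545088e-02,  9.37689016e-02,
        -5.31605135e+02],
       [-9.42526354e-02,  1.56164746e-02,  9.95425822e-01,
        -1.03302905e+03],
       [ 0.00000000e+00,  0.00000000e+00,  0.00000000e+00,
         1.00000000e+00]])}
wrist {'fov_y': 67.36544149050792, 'cx': 315.279048155556, 'cy': 197.60344964113895, 'extrinsics': array([[ 3.61380708e-01,  9.32416966e-01, -1.60778159e-03,
        -5.74299022e+02],
       [-8.91831799e-01,  3.45146722e-01, -2.92420557e-01,
         3.32113925e+01],
       [-2.72102968e-01,  1.07109019e-01,  9.56288467e-01,
        -3.92376640e+02],
       [ 0.00000000e+00,  0.00000000e+00,  0.00000000e+00,
         1.00000000e+00]])}
```

View pics/top0.png

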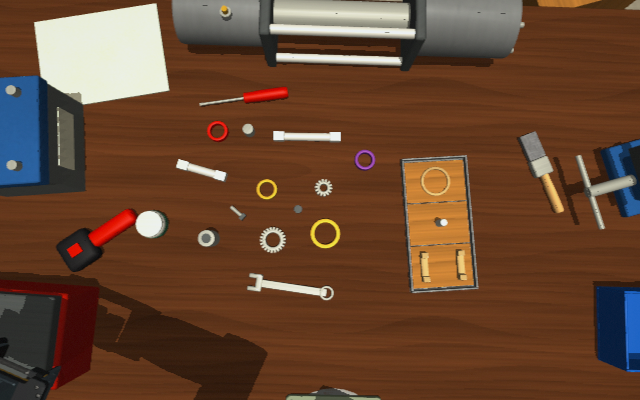

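View pics/side0.png

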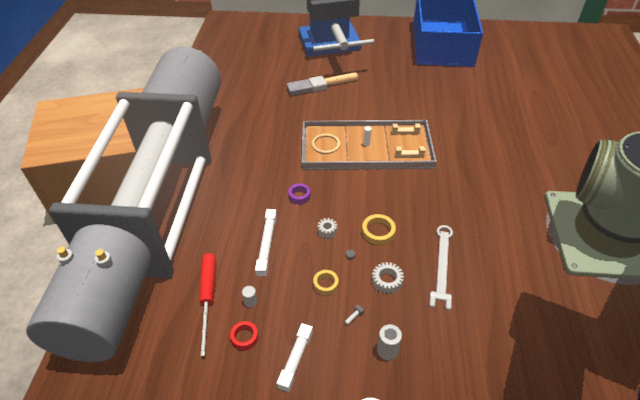

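View pics/wrist0.png

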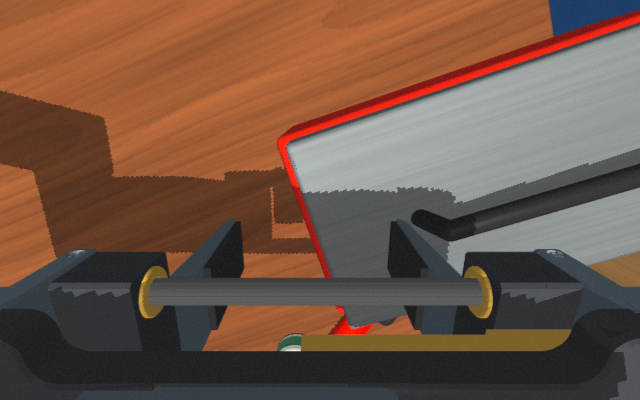

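```bash
cat > h.py <<'E'
import numpy as np, cv2
from workcell import state, vision, job, env
def K(m,h=400):
    f=h/2/np.tan(np.radians(m["fov_y"]/2)); return f,m["cx"],m["cy"]
def ray(m,px):
    f,cx,cy=K(m); E=m["extrinsics"]; R=E[:3,:3];t=E[:3,3]
    d=np.array([(px[0]-cx)/f,-(px[1]-cy)/f,-1.]); 
    return -R.T@t, R.T@d
def onz(m,px,z):
    o,d=ray(m,px); return o+d*(z-o[2])/d[2]
def proj(m,p):
    f,cx,cy=K(m); c=m["extrinsics"]@np.r_[p,1]; return np.array([cx+f*c[0]/-c[2], cy-f*c[1]/-c[2]])
def meet(m1,p1,m2,p2):
    o1,d1=ray(m1,p1);o2,d2=ray(m2,p2); A=np.c_[d1,-d2]; s=np.linalg.lstsq(A,o2-o1,rcond=None)[0]
    a=o1+d1*s[0];b=o2+d2*s[1]; return (a+b)/2,np.linalg.norm(a-b)
E
python3 - <<'E'
import cv2
for n,(x0,y0,x1,y1) in {"top":(170,80,490,310),"side":(220,110,460,395)}.items():
    f=cv2.imread(f"pics/{n}0.png")[y0:y1,x0:x1]
    s=2.5 if n=="top" else 2.1
    cv2.imwrite(f"pics/{n}0z.png",cv2.resize(f,None,fx=s,fy=s,interpolation=cv2.INTER_CUBIC))
import numpy as np
f=cv2.imread("pics/top0.png");hsv=cv2.cvtColor(f,cv2.COLOR_BGR2HSV)
for n in("top","side"):
    f=cv2.imread(f"pics/{n}0.png");hsv=cv2.cvtColor(f,cv2.COLOR_BGR2HSV)
    for nm,mk in {"brass":cv2.inRange(hsv,(20,120,120),(35,255,255)),"grey":cv2.inRange(hsv,(0,0,90),(179,60,255))}.items():
        k,l,st,c=cv2.connectedComponentsWithStats(mk)
        for i in range(1,k):
            if 40<st[i,4]<2500: print(n,nm,st[i],c[i].round(1))
E
```

```text
top brass [546 174  16  35  82] [552.8 190. ]
top brass [256 179  21  21 168] [266.5 189.1]
top brass [310 219  30  30 332] [324.7 233.1]
top brass [459 256   6  17  67] [461.2 264.6]
top brass [423 259   5  17  60] [424.9 267.2]
top grey [261   0   7  32 164] [264.4  16.2]
top grey [418   0   6  37 175] [420.7  18.5]
top grey [626   0  14   9  78] [634.5   5. ]
top grey [ 276   53  126   13 1105] [338.2  58.8]
top grey [ 6 85 10 10 82] [10.4 89.4]
top grey [199  97  44   9 100] [220.9 100.9]
top grey [ 57 107  17  63 899] [ 64.8 138.8]
top grey [242 124  12  10  92] [247.5 128.5]
top grey [273 131  68  11 583] [306.7 136.3]
top grey [520 132  33  45 752] [536.2 154.1]
top grey [402 155  77 138 786] [440.4 217.2]
top grey [576 155  60  74 868] [602.2 187.8]
top grey [176 159  51  23 436] [200.9 169.9]
top grey [  6 160  11  10  84] [ 11.4 164.5]
top grey [315 179  18  18 171] [323.2 187.5]
top grey [294 205   8   8  49] [297.6 208.7]
top grey [230 206  15  14  71] [237.5 212.4]
top grey [135 210  30  28 642] [150.  223.7]
top grey [440 219   8   7  47] [443.  222.1]
top grey [260 227
[... 770 characters left out ...]
35.1]
side grey [600 132  40  62 822] [617.6 167.2]
side grey [586 140  16  44 111] [595.  160.5]
side grey [593 140  19  49 225] [603.3 163.3]
side grey [ 164  155   42  106 1147] [183.8 206.4]
side grey [255 209  21  68 706] [265.5 242.9]
side grey [318 218  19  21 312] [326.7 227.8]
side grey [429 225  24  85 959] [442.  268.7]
side grey [346 250   9   8  56] [350.  253.2]
side grey [372 262  32  32 660] [387.1 277.4]
side grey [597 277  22   6  74] [608.9 278.9]
side grey [242 286  15  21 251] [249.2 295.8]
side grey [201 302   7  54 214] [204.  328.7]
side grey [345 305  19  20 127] [353.7 314.4]
side grey [276 323  37  69 904] [294.2 357.5]
side grey [377 324  25  36 694] [388.8 341.3]
```

View pics/top0z.png

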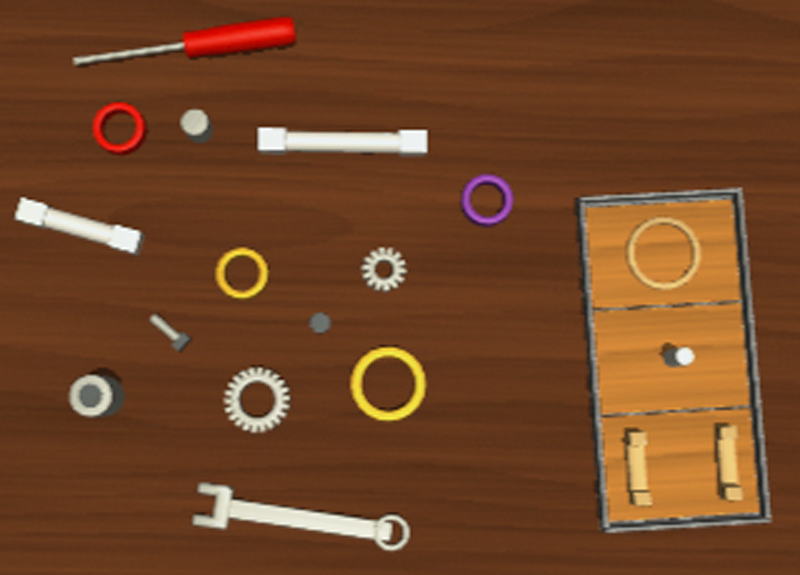

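View pics/side0z.png

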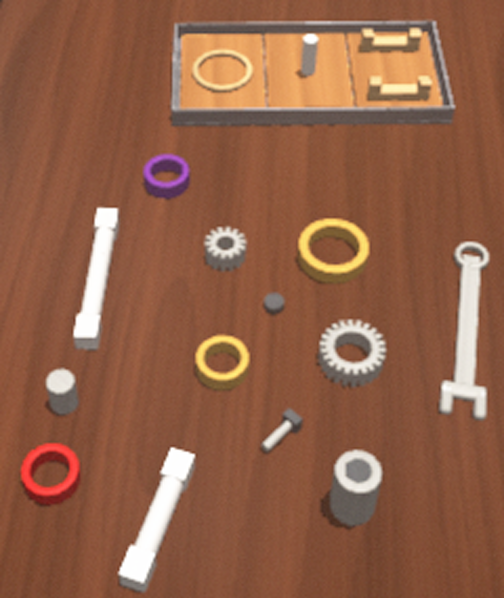

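```bash
python3 - <<'E'
from h import *
np.set_printoptions(precision=1,suppress=True)
T=vision.camera_model("top");S=vision.camera_model("side")
# hemmed: name, top px, side px, z
for n,p,q,z in [("ring",(266.5,189.1),(325.4,281.5),12),("gear",(272.4,239.4),(387.5,277.5),13),("bar",(200.9,169.9),(294.2,357.0),15),
  ("coup",(206.,237.8),(390,333),54),("bigring",(324.7,233.8),(378.6,228.5),12),("sgear",(323.2,187.5),(326.7,227.8),13),("lbar",(306.7,136.3),(265.5,242.5),15),("post",(443.5,222.3),(367,128),56)]:
    print(n,onz(T,p,z),onz(S,q,z),*meet(T,p,S,q))
tip=[onz(T,p,15)[:2] for p in [(178,164.5),(225,175.5)]]
print("bar ends",tip,np.linalg.norm(tip[1]-tip[0]))
tip=[onz(T,p,15)[:2] for p in [(273,135.5),(340,136.7)]]
print("lbar",np.linalg.norm(tip[1]-tip[0]))
for n,p in dict(a=(402.5,157.5),b=(466,156),c=(477.5,289),d=(412,292.5)).items(): print("tray",n,onz(T,p,22))
for n,p in dict(dish=(435.5,181.3)).items(): print(n,onz(T,p,16))
for p in [(424.9,267.2),(461.2,264.6)]: print("cradle",onz(T,p,26))
E
```

```text
ring [544.9 161.6  12. ] [544.7 162.   12. ] [544.9 161.6  11.4] 0.2752022870185722
gear [434.1 144.2  13. ] [433.2 145.6  13. ] [433.6 144.4  11.3] 1.1025212603041668
bar [583.1 308.   15. ] [583.4 311.4  15. ] [583.8 309.2  10.3] 0.11675033646323235
coup [433.5 280.2  54. ] [433.3 278.1  54. ] [433.5 279.6  56.7] 0.06135441877345387
bigring [449.6  29.6  12. ] [450.  31.  12.] [449.8  29.6  10.3] 0.29754795085080865
sgear [552.1  35.8  13. ] [551.8  37.7  13. ] [552.2  35.8  10.8] 0.45514774169930716
lbar [666.2  76.1  15. ] [665.8  84.4  15. ] [668.3  76.4   4.5] 0.512517072342868
post [ 480.3 -222.    56. ] [ 481.1 -221.7   56. ] [ 480.7 -222.1   55.6] 0.725390653875798
bar ends [array([593.6, 359.2]), array([572.2, 254.2])] 107.13120990587456
lbar 150.09453436813956
tray a [ 623.5 -138.6   22. ]
tray b [ 631.3 -280.6   22. ]
tray c [ 339.  -305.8   22. ]
tray d [ 327.9 -163.    22. ]
dish [ 573.1 -214.1   16. ]
cradle [ 383.1 -189.7   26. ]
cradle [ 390.9 -269.    26. ]
```

Contenders, in top-view pixels:
- Brass rings: (266,189) measures about 46 mm and (325,234) about 66 mm. I want the first. The red (217,131) and purple (365,160) rings are out.
- Gears: (272,240) measures 56 mm and (323,187) measures 38 mm. I want the first.
- Bars: (201,170) measures about 107 mm and (307,136) about 150 mm. I want the first.
- Coupling: (207,238) has its top at z≈56 and a dark disc on it. The small grey cylinder at (248,129) isn't it.

The enlarged crop confirms these, and the heights from the two views agree with the sizes given.

```bash
cat >> h.py <<'E'
def go(x,y,z,yaw):
    from scipy.spatial.transform import Rotation as Ro
    s=state(); R=Ro.from_euler('xyz',s["ee_rot"],degrees=True).as_matrix()
    d=R.T@(np.array([x,y,z])-s["ee_pos"])/10; cur=s["ee_rot"][2]
    dy=(yaw-cur+180)%360-180
    print("pos",s["ee_pos"].round(1),s["ee_rot"].round(1),"w",round(s["gripper_width"],1),"t",round(s["time_s"],2),"F",s["force"].round(1),"\n shift cm",d.round(2),"turn",round(-dy,1),"rows>=",int(np.ceil(max(np.linalg.norm(d)/5,abs(dy)/8.59))))
E
python3 -c "
from h import *
go(544.9,161.6,120,95)"
```

```text
pos [207.7 535.8 213.3] [-90.    0.1  68.8] w 90.7 t 0.15 F [ 0.1 -0.9 -0. ] 
 shift cm [-22.69   9.36 -44.97] turn -26.2 rows>= 11
```

```bash
python3 -m handwheel '[[7,[-22.7,9.4,-45],-26],[7,[-22.7,9.4,-45],-26],[7,[-22.7,9.4,-45],-26],[7,[-22.7,9.4,-45],-26],[7,[-22.7,9.4,-45],-26],[7,[-22.7,9.4,-45],-26],[7,[-22.7,9.4,-45],-26],[7,[-22.7,9.4,-45],-26],[7,[-22.7,9.4,-45],-26],[7,[-22.7,9.4,-45],-26]]' 30
python3 -c "
from h import *
go(544.9,161.6,120,95)"
```

```text
time_s: 1.15
ee_pos: [531.5, 175.9, 123.2]
ee_rot: [-90.0, 0.1, 94.8]
force: [-0.0, -0.0, -0.2]
gripper_width: 69.9
pos [531.5 175.9 123.2] [-90.    0.1  94.8] w 69.9 t 1.15 F [-0.  -0.  -0.2] 
 shift cm [-1.54  0.32 -1.21] turn -0.2 rows>= 1
```

```bash
python3 -m handwheel '[[7,[-1.5,0.3,-1.2],0],[7,[-1.5,0.3,-1.2],0],[7,[-1.5,0.3,-1.2],0]]'
python3 - <<'E'
from h import *
m=vision.camera_model("wrist");f=vision.grab_frame("wrist");cv2.imwrite("pics/w1.png",f[:,:,::-1])
print(proj(m,np.array([544.9,161.6,18])))
go(544.9,161.6,3,95)
E
```

```text
time_s: 1.45
ee_pos: [544.3, 161.8, 119.8]
ee_rot: [-89.9, 0.0, 94.7]
force: [-0.0, -0.1, 1.1]
gripper_width: 69.9
[315.05538721 197.99884091]
pos [544.  162.4 120.1] [-89.9   0.   94.8] w 70.0 t 1.5 F [-0.5  0.6  0.4] 
 shift cm [-0.08 11.71 -0.1 ] turn -0.2 rows>= 3
```

View pics/w1.png

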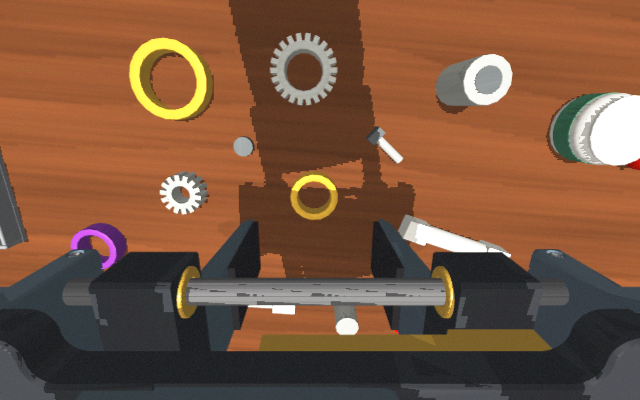

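The wrist view shows the small brass ring at (314,197), against (315,198) predicted, so I'm going down.

```bash
python3 -m handwheel '[[7,[-0.1,5,-0.1],0],[7,[-0.1,9,-0.1],0],[7,[-0.1,11.7,-0.1],0],[7,[-0.1,11.7,-0.1],0],[7,[-0.1,11.7,-0.1],0],[4,[-0.1,11.7,-0.1],0],[4,[-0.1,11.7,-0.1],0],[4,[-0.1,11.7,-0.1],0],[4,[-0.1,11.7,-0.1],0],[4,[-0.1,11.7,-0.1],0]]' 25
python3 -m handwheel '[[3,[0,-5,0],0],[3,[0,-10,0],0],[3,[0,-14,0],0],[3,[0,-14,0],0],[3,[0,-14,0],0]]'
python3 - <<'E'
from h import *
m=vision.camera_model("wrist");f=vision.grab_frame("wrist");cv2.imwrite("pics/w2.png",f[:,:,::-1])
go(480.4,-222,120,94.9)
E
```

```text
time_s: 2.5
ee_pos: [544.9, 161.6, 3.5]
ee_rot: [-89.9, 0.0, 94.8]
force: [-0.6, 0.9, 3.4]
gripper_width: 45.6
time_s: 3.0
ee_pos: [545.2, 161.6, 144.0]
ee_rot: [-90.0, 0.0, 94.8]
force: [-0.1, 0.3, -2.7]
gripper_width: 45.5
pos [544.2 161.3 142.5] [-89.8   0.   94.8] w 46.0 t 3.05 F [ 0.2  0.2 -1.7] 
 shift cm [-37.66   2.31   9.55] turn -0.1 rows>= 8
```

View pics/w2.png

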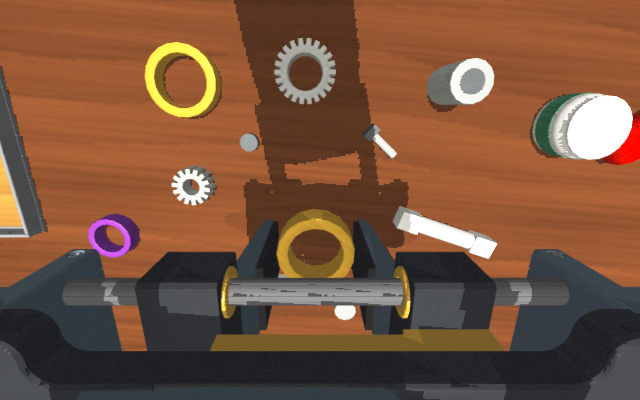

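The ring is held at about (316,245) between the pads (width 45.6). Next I move it over the post.

```bash
python3 -m handwheel '[[3,[-37.7,2.3,9.5],0],[3,[-37.7,2.3,9.5],0],[3,[-37.7,2.3,9.5],0],[3,[-37.7,2.3,9.5],0],[3,[-37.7,2.3,9.5],0],[3,[-37.7,2.3,9.5],0],[3,[-37.7,2.3,9.5],0],[3,[-37.7,2.3,9.5],0],[3,[-37.7,2.3,9.5],0],[3,[-37.7,2.3,9.5],0]]'
python3 - <<'E'
from h import *
m=vision.camera_model("wrist");f=vision.grab_frame("wrist");cv2.imwrite("pics/w3.png",f[:,:,::-1])
print(proj(m,np.array([480.4,-222,58])))
go(480.4,-222,13.5,94.9)
E
```

```text
time_s: 4.05
ee_pos: [479.4, -222.2, 118.1]
ee_rot: [-89.6, -0.1, 94.6]
force: [0.8, 0.4, -1.8]
gripper_width: 45.5
[315.30871793 213.67758384]
pos [ 479.9 -221.5  118.5] [-89.6  -0.1  94.7] w 45.5 t 4.1 F [ 0.7 -0.8 -2. ] 
 shift cm [-0.08 10.5  -0.11] turn -0.2 rows>= 3
```

View pics/w3.png

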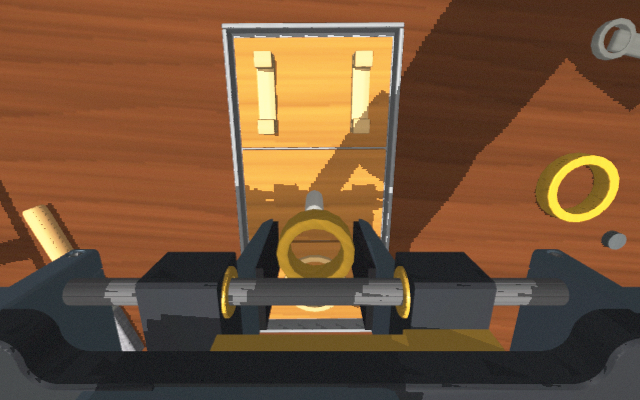

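```bash
python3 -m handwheel '[[3,[-0.1,3,-0.1],0],[3,[-0.1,5,-0.1],0],[3,[-0.1,7,-0.1],0],[3,[-0.1,9,-0.1],0],[3,[-0.1,10.2,-0.1],0],[3,[-0.1,10.45,-0.1],0],[3,[-0.1,10.45,-0.1],0],[3,[-0.1,10.45,-0.1],0]]'
python3 - <<'E'
from h import *
f=vision.grab_frame("wrist");cv2.imwrite("pics/w4.png",f[:,:,::-1])
f=vision.grab_frame("side");cv2.imwrite("pics/s4.png",cv2.resize(f[100:180,280:450,::-1],None,fx=4,fy=4))
go(480.4,-222,13.5,94.9)
E
```

```text
time_s: 4.9
ee_pos: [480.8, -221.8, 14.3]
ee_rot: [-89.7, -0.1, 94.8]
force: [0.1, 0.6, -1.6]
gripper_width: 45.7
pos [ 480.7 -222.1   14.3] [-89.7  -0.1  94.8] w 45.7 t 5.0 F [ 0.2 -0.3 -0.8] 
 shift cm [0.01 0.08 0.03] turn -0.1 rows>= 1
```

View pics/w4.png

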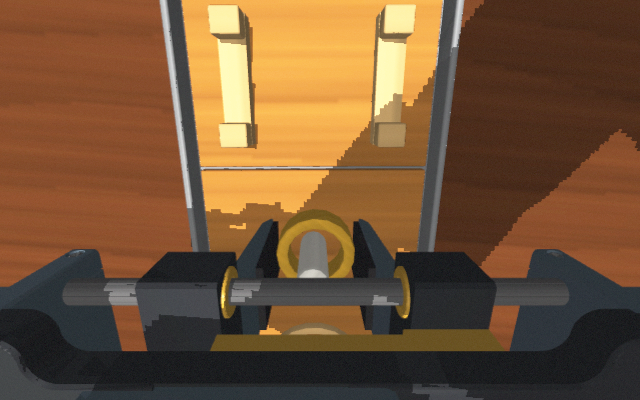

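View pics/s4.png

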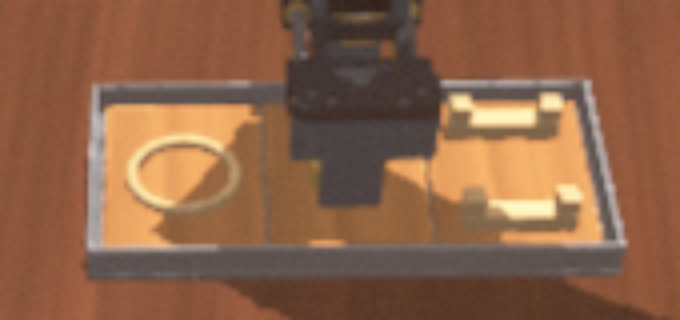

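The wrist view shows the post standing inside the ring at about (313,255). I'll lower the last millimetre, release and go up.

```bash
python3 -m handwheel '[[3,[0,0.06,0],0],[3,[0,0.06,0],0],[6.5,[0,0.06,0],0],[6.5,[0,0.06,0],0],[6.5,[0,0.06,0],0],[6.5,[0,-4,0],0],[6.5,[0,-8,0],0],[6.5,[0,-12,0],0],[7,[0,-12,0],0]]'
python3 - <<'E'
from h import *
f=vision.grab_frame("wrist");cv2.imwrite("pics/w5.png",f[:,:,::-1])
go(433.9,144.4,60,94.9)
E
```

```text
time_s: 5.9
ee_pos: [484.9, -223.9, 140.0]
ee_rot: [-90.3, 0.3, 94.8]
force: [0.8, -0.2, -0.5]
gripper_width: 69.1
pos [ 483.1 -223.1  137.2] [-90.    0.1  94.8] w 69.6 t 5.95 F [-0.   0.  -0.8] 
 shift cm [37.05  7.64  1.85] turn -0.1 rows>= 8
```

View pics/w5.png

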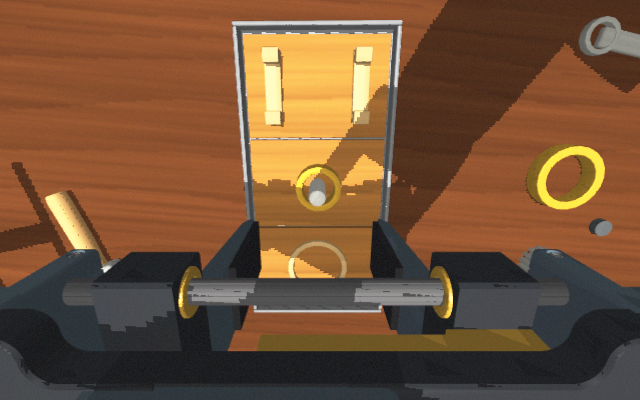

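The ring lies flat round the post, at (318,188). The gear is next.

```bash
python3 -m handwheel '[[7.5,[37,1,1.9],0],[7.5,[37,1,1.9],0],[7.5,[37,1,1.9],0],[7.5,[37,1,1.9],0],[7.5,[37,1,1.9],0],[7.5,[37,1,1.9],0],[7.5,[37,1,1.9],0],[7.5,[37,1,1.9],0],[7.5,[37,1,1.9],0],[7.5,[37,1,1.9],0]]'
python3 - <<'E'
from h import *
m=vision.camera_model("wrist");f=vision.grab_frame("wrist");cv2.imwrite("pics/w6.png",f[:,:,::-1])
print(proj(m,np.array([433.9,144.4,20])))
go(433.9,144.4,3.5,94.9)
E
```

```text
time_s: 6.95
ee_pos: [432.6, 143.7, 125.4]
ee_rot: [-89.9, 0.2, 94.9]
force: [0.8, -0.7, 0.4]
gripper_width: 75.5
[316.23334534 197.71271901]
pos [432.9 143.2 125.6] [-89.9   0.2  94.8] w 75.1 t 7.0 F [ 0.4 -0.2 -0.5] 
 shift cm [ 0.15 12.21 -0.13] turn -0.1 rows>= 3
```

View pics/w6.png

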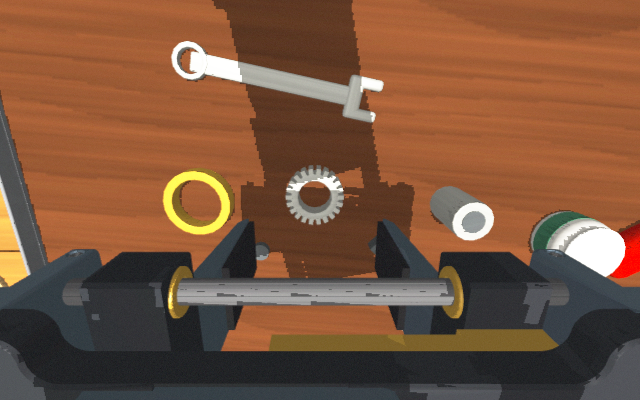

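The gear hole is at (315,197), against (316,198) predicted. The fingers are clear of the big ring, so I'm going down and gripping.

```bash
python3 -m handwheel '[[7.5,[0.15,5,-0.1],0],[7.5,[0.15,9.5,-0.1],0],[7.5,[0.15,12.2,-0.1],0],[7.5,[0.15,12.2,-0.1],0],[7.5,[0.15,12.2,-0.1],0],[4.5,[0.15,12.2,-0.1],0],[4.5,[0.15,12.2,-0.1],0],[4.5,[0.15,12.2,-0.1],0],[4.5,[0.15,12.2,-0.1],0],[4.5,[0.15,12.2,-0.1],0]]' 25
python3 -m handwheel '[[4,[0,-5,0],0],[4,[0,-10,0],0],[4,[0,-14,0],0],[4,[0,-14,0],0],[4,[0,-14,0],0]]'
python3 - <<'E'
from h import *
go(480.4,-222,130,94.9)
E
```

```text
time_s: 8.0
ee_pos: [433.6, 144.1, 3.7]
ee_rot: [-89.9, 0.2, 94.8]
force: [-0.5, -3.1, 1.9]
gripper_width: 55.1
time_s: 8.5
ee_pos: [433.3, 144.8, 143.7]
ee_rot: [-89.9, 0.2, 94.8]
force: [-1.1, 0.8, -3.1]
gripper_width: 54.9
pos [433.3 144.8 143.7] [-89.9   0.2  94.8] w 54.9 t 8.5 F [-1.1  0.8 -3.1] 
 shift cm [-36.94   1.49  -1.62] turn -0.1 rows>= 8
```

```bash
python3 -m handwheel '[[4,[-36.9,1.5,-1.6],0],[4,[-36.9,1.5,-1.6],0],[4,[-36.9,1.5,-1.6],0],[4,[-36.9,1.5,-1.6],0],[4,[-36.9,1.5,-1.6],0],[4,[-36.9,1.5,-1.6],0],[4,[-36.9,1.5,-1.6],0],[4,[-36.9,1.5,-1.6],0],[4,[-36.9,1.5,-1.6],0],[4,[-36.9,1.5,-1.6],0]]'
python3 - <<'E'
from h import *
m=vision.camera_model("wrist");f=vision.grab_frame("wrist");cv2.imwrite("pics/w7.png",f[:,:,::-1])
go(480.4,-222,32,94.9)
E
```

```text
time_s: 9.5
ee_pos: [478.5, -220.7, 127.4]
ee_rot: [-89.7, -0.0, 94.7]
force: [1.1, -0.8, -1.9]
gripper_width: 55.1
pos [ 478.8 -220.2  127.9] [-89.7   0.   94.8] w 55.3 t 9.55 F [-0.3  0.4 -2.9] 
 shift cm [-0.19  9.59 -0.2 ] turn -0.1 rows>= 2
```

View pics/w7.png

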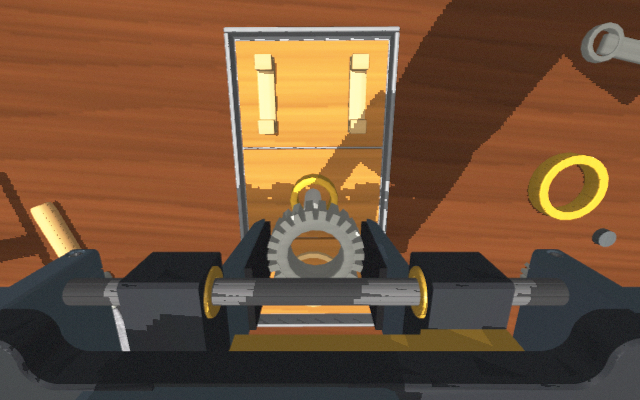

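```bash
python3 -m handwheel '[[4,[-0.2,2,-0.2],0],[4,[-0.2,4,-0.2],0],[4,[-0.2,6,-0.2],0],[4,[-0.2,8,-0.2],0],[4,[-0.2,9.3,-0.2],0],[4,[-0.2,9.55,-0.2],0],[4,[-0.2,9.55,-0.2],0],[4,[-0.2,9.55,-0.2],0]]'
python3 - <<'E'
from h import *
f=vision.grab_frame("wrist");cv2.imwrite("pics/w8.png",f[:,:,::-1])
go(480.4,-222,32,94.9)
E
```

```text
time_s: 10.35
ee_pos: [480.5, -221.1, 32.5]
ee_rot: [-89.7, 0.0, 94.9]
force: [0.7, 0.3, -2.7]
gripper_width: 55.2
pos [ 480.6 -221.3   32.6] [-89.7   0.   94.9] w 55.3 t 10.4 F [ 0.4 -0.2 -3. ] 
 shift cm [-0.06  0.06  0.03] turn -0.0 rows>= 1
```

View pics/w8.png

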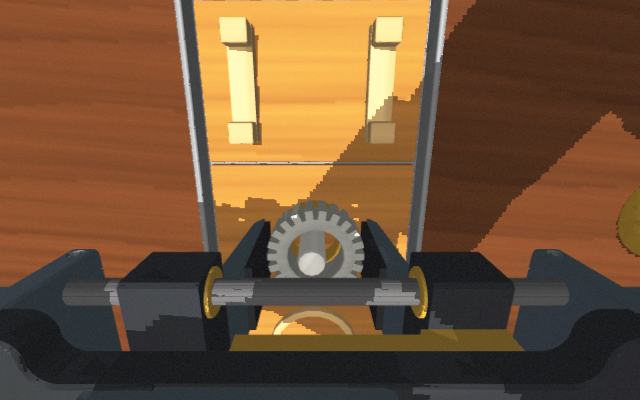

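The post stands in the gear's hole, with its top at (312,263). I'll release and go up.

```bash
python3 -m handwheel '[[4,[-0.05,0.06,0],0],[4,[-0.05,0.06,0],0],[7,[-0.05,0.06,0],0],[7,[-0.05,0.06,0],0],[7,[-0.05,0.06,0],0],[7.5,[0,-4,0],0],[7.5,[0,-8,0],0],[7.5,[0,-10.5,0],0],[7.5,[0,-10.5,0],0]]'
python3 - <<'E'
from h import *
f=vision.grab_frame("wrist");cv2.imwrite("pics/w9.png",f[:,:,::-1])
go(433.4,279.6,140,94.9)
E
```

```text
time_s: 11.3
ee_pos: [483.5, -222.5, 141.7]
ee_rot: [-90.2, 0.3, 94.9]
force: [-0.2, -0.2, 0.3]
gripper_width: 75.1
pos [ 482.1 -221.8  139.4] [-90.    0.1  94.9] w 74.8 t 11.35 F [-0.4  0.2 -0.2] 
 shift cm [50.37 -0.19  0.6 ] turn -0.0 rows>= 11
```

View pics/w9.png

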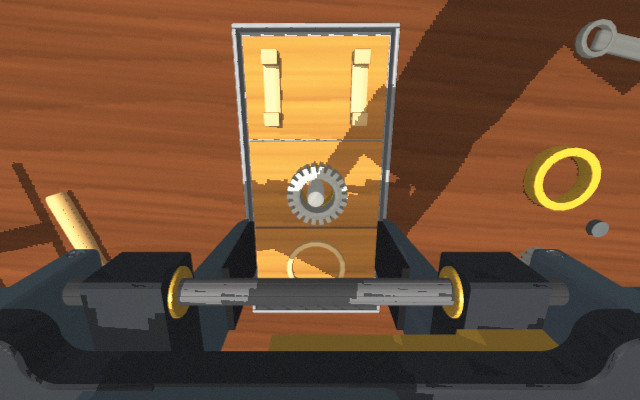

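The gear is seated round the post, at (317,194). The coupling is next.

```bash
python3 -m handwheel '[[7,[50.4,0,0.6],0],[7,[50.4,0,0.6],0],[7,[50.4,0,0.6],0],[7,[50.4,0,0.6],0],[7,[50.4,0,0.6],0],[7,[50.4,0,0.6],0],[7,[50.4,0,0.6],0],[7,[50.4,0,0.6],0],[7,[50.4,0,0.6],0],[7,[50.4,0,0.6],0]]'
python3 -m handwheel '[[7,[0.1,0,0],0],[7,[0.1,0,0],0],[7,[0.1,0,0],0]]'
python3 - <<'E'
from h import *
go(433.4,279.6,140,94.9)
m=vision.camera_model("wrist");f=vision.grab_frame("wrist");cv2.imwrite("pics/w10.png",f[:,:,::-1])
print(proj(m,np.array([433.4,279.6,56])))
go(433.4,279.6,15,94.9)
E
```

```text
time_s: 12.35
ee_pos: [432.2, 278.0, 136.5]
ee_rot: [-89.8, 0.2, 94.9]
force: [0.4, 0.4, -0.0]
gripper_width: 70.1
time_s: 12.65
ee_pos: [431.5, 277.6, 135.4]
ee_rot: [-89.7, 0.3, 94.9]
force: [0.8, 0.1, -0.6]
gripper_width: 69.7
pos [431.5 277.6 135.4] [-89.7   0.3  94.9] w 69.7 t 12.65 F [ 0.8  0.1 -0.6] 
 shift cm [ 0.18 -0.46 -0.2 ] turn -0.0 rows>= 1
[317.86001925 207.32640412]
pos [431.9 277.4 135.8] [-89.7   0.3  94.8] w 70.2 t 12.7 F [ 0.4 -0.3  0.2] 
 shift cm [ 0.28 12.08 -0.23] turn -0.1 rows>= 3
```

View pics/w10.png

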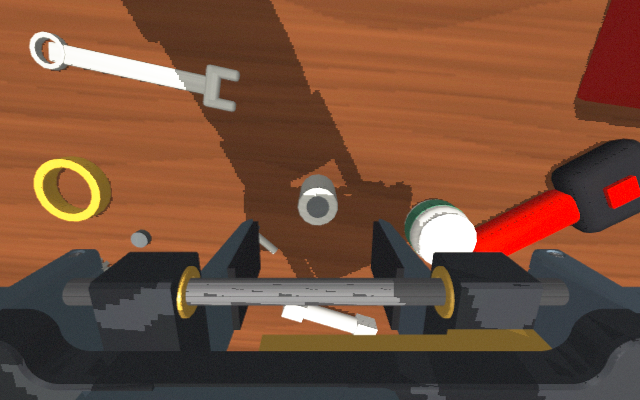

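```bash
python3 - <<'E'
from h import *
T=vision.camera_model("top");m=vision.camera_model("wrist")
print(meet(T,(150,223.7),m,(443,237)),onz(T,(165,224),60))
E
```

```text
(array([460.42648735, 405.02235469,  36.27246593]), np.float64(0.760815812146256)) [459.89680072 365.90684938  60.        ]
```

The red-handled thing's top is only z≈36 mm, so the gripper body clears it. I'm going down on the coupling.

```bash
python3 -m handwheel '[[7,[0.25,4,-0.2],0],[7,[0.25,8,-0.2],0],[7,[0.25,11.5,-0.2],0],[7,[0.25,11.8,-0.2],0],[7,[0.25,11.8,-0.2],0],[2.5,[0.25,11.8,-0.2],0],[2.5,[0.25,11.8,-0.2],0],[2.5,[0.25,11.8,-0.2],0],[2.5,[0.25,11.8,-0.2],0],[2.5,[0.25,11.8,-0.2],0]]' 30
python3 -c "
from h import *
go(573.1,-214.1,140,94.9)"
```

```text
time_s: 13.7
ee_pos: [433.4, 279.4, 18.4]
ee_rot: [-89.8, 0.3, 94.8]
force: [-0.7, -1.5, 3.9]
gripper_width: 35.6
pos [433.4 279.4  18.4] [-89.8   0.3  94.8] w 35.6 t 13.7 F [-0.7 -1.5  3.9] 
 shift cm [-50.42 -11.94  -9.72] turn -0.1 rows>= 11
```

```bash
python3 -m handwheel '[[2.5,[0,-4,0],0],[2.5,[0,-8,0],0],[2.5,[0,-12.5,0],0],[2.5,[-25,-12.5,-5],0],[2.5,[-25,-12.5,-5],0],[2.5,[-25,-12.5,-5],0],[2.5,[-25,-12.5,-5],0],[2.5,[-25,-12.5,-5],0],[2.5,[-25,-12.5,-5],0]]'
python3 -c "
from h import *
go(573.1,-214.1,140,94.9)"
```

```text
time_s: 14.6
ee_pos: [505.5, 30.4, 144.0]
ee_rot: [-89.8, 0.4, 94.5]
force: [0.1, 0.7, -3.9]
gripper_width: 35.1
pos [505.5  30.4 144. ] [-89.8   0.4  94.5] w 35.1 t 14.6 F [ 0.1  0.7 -3.9] 
 shift cm [-24.9    0.57  -4.82] turn -0.4 rows>= 6
```

```bash
python3 -m handwheel '[[2.5,[-24.9,0.4,-4.8],-0.4],[2.5,[-24.9,0.4,-4.8],-0.4],[2.5,[-24.9,0.4,-4.8],-0.4],[2.5,[-24.9,0.4,-4.8],-0.4],[2.5,[-24.9,0.4,-4.8],-0.4],[2.5,[-24.9,0.4,-4.8],-0.4],[2.5,[-24.9,0.4,-4.8],-0.4],[2.5,[-24.9,0.4,-4.8],-0.4]]'
python3 - <<'E'
from h import *
m=vision.camera_model("wrist");f=vision.grab_frame("wrist");cv2.imwrite("pics/w11.png",f[:,:,::-1])
print(proj(m,np.array([573.1,-214.1,16])))
go(573.1,-214.1,29,94.9)
E
```

```text
time_s: 15.4
ee_pos: [572.1, -212.5, 140.9]
ee_rot: [-89.6, 0.3, 94.9]
force: [-0.1, -0.5, -3.3]
gripper_width: 35.7
[314.29356954 192.19764029]
pos [ 572.2 -212.2  141.2] [-89.7   0.3  95. ] w 35.5 t 15.45 F [-0.8  0.5 -3.4] 
 shift cm [-0.14 11.22 -0.13] turn 0.1 rows>= 3
```

View pics/w11.png

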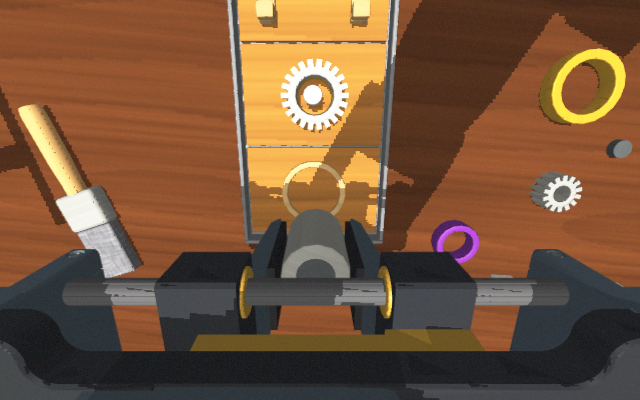

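The dish is at (313,192), as predicted, so I'm lowering the coupling.

```bash
python3 -m handwheel '[[2.5,[-0.1,3.5,-0.1],0],[2.5,[-0.1,7,-0.1],0],[2.5,[-0.1,9.5,-0.1],0],[2.5,[-0.1,11,-0.1],0],[2.5,[-0.1,11.2,-0.1],0],[2.5,[-0.1,11.25,-0.1],0],[2.5,[-0.1,11.25,-0.1],0]]'
python3 -c "
from h import *
go(573.1,-214.1,28.4,94.9)"
```

```text
time_s: 16.15
ee_pos: [573.1, -213.0, 29.4]
ee_rot: [-89.7, 0.4, 95.1]
force: [0.4, -0.4, -3.1]
gripper_width: 35.7
pos [ 573.1 -213.    29.4] [-89.7   0.4  95.1] w 35.7 t 16.15 F [ 0.4 -0.4 -3.1] 
 shift cm [-0.11  0.1   0.01] turn 0.2 rows>= 1
```

```bash
python3 -m handwheel '[[2.5,[-0.1,0.08,0],0],[2.5,[-0.1,0.1,0],0],[2.5,[-0.1,0.1,0],0]]'
python3 -m handwheel '[[6,[0,0,0],0],[6,[0,0,0],0],[6,[0,0,0],0],[6,[0,-4,0],0],[6,[0,-8,0],0],[6,[0,-11,0],0],[6,[0,-11,0],0]]'
python3 - <<'E'
from h import *
f=vision.grab_frame("wrist");cv2.imwrite("pics/w12.png",f[:,:,::-1])
go(583.5,308.5,140,-11.5)
E
```

```text
time_s: 16.45
ee_pos: [573.3, -214.0, 28.8]
ee_rot: [-89.8, 0.4, 95.1]
force: [-0.9, 0.1, -3.0]
gripper_width: 35.5
time_s: 17.15
ee_pos: [576.8, -214.5, 144.3]
ee_rot: [-90.3, 0.6, 95.1]
force: [-0.3, 0.0, -0.4]
gripper_width: 59.8
pos [ 575.2 -213.9  141.6] [-90.1   0.5  95.1] w 59.8 t 17.2 F [-0.8  0.3 -0.8] 
 shift cm [51.96 -0.31 -5.43] turn 106.6 rows>= 13
```

View pics/w12.png

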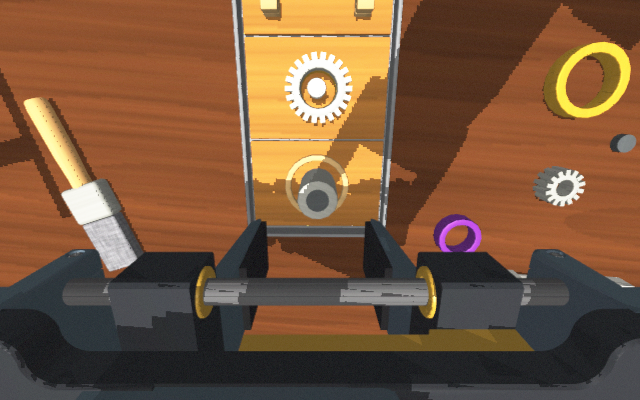

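The coupling stands upright in the dish, with its top at (317,200). The bar is next.

```bash
python3 -m handwheel '[[5,[52,0,-5.4],106],[5,[52,0,-5.4],106],[5,[52,0,-5.4],106],[5,[52,0,-5.4],106],[5,[52,0,-5.4],106],[5,[52,0,-5.4],106],[5,[52,0,-5.4],106],[5,[52,0,-5.4],106],[5,[52,0,-5.4],106],[5,[52,0,-5.4],106]]'
python3 -c "
from h import *
go(583.5,308.5,140,-11.5)"
```

```text
time_s: 18.2
ee_pos: [581.5, 262.2, 135.5]
ee_rot: [-90.5, 0.2, 13.2]
force: [0.9, -0.3, 0.9]
gripper_width: 49.8
pos [581.5 262.2 135.5] [-90.5   0.2  13.2] w 49.8 t 18.2 F [ 0.9 -0.3  0.9] 
 shift cm [ 1.25 -0.49  4.46] turn 24.7 rows>= 3
```

```bash
python3 -m handwheel '[[5,[1.2,-0.4,4.5],24.7],[5,[1.2,-0.4,4.5],24.7],[5,[1.2,-0.4,4.5],24.7],[5,[1.2,-0.4,4.5],24.7],[5,[1.2,-0.4,4.5],24.7],[5,[1.2,-0.4,4.5],24.7]]'
python3 - <<'E'
from h import *
m=vision.camera_model("wrist");f=vision.grab_frame("wrist");cv2.imwrite("pics/w13.png",f[:,:,::-1])
print(proj(m,np.array([583.5,308.5,15])))
g=cv2.cvtColor(f,cv2.COLOR_RGB2HSV); mk=cv2.inRange(g,(0,0,150),(179,50,255)); mk[250:]=0
for c in cv2.findContours(mk,0,2)[0]:
    if cv2.contourArea(c)>600:
        r=cv2.minAreaRect(c); b=cv2.boxPoints(r); P=np.array([onz(m,p,18)[:2] for p in b]); print(r,P.mean(0),P)
go(583.5,308.5,3,-11.5)
E
```

```text
time_s: 18.8
ee_pos: [582.7, 308.2, 138.5]
ee_rot: [-90.5, 0.0, -11.4]
force: [-1.0, -0.9, 0.0]
gripper_width: 50.0
[315.82761562 189.73649496]
((315.3030700683594, 190.45355224609375), (20.753934860229492, 105.4326400756836), 3.814074993133545) [582.21350399 305.77136165] [[557.14215573 255.21218388]
 [587.05886331 361.90299195]
 [606.1952098  356.71474312]
 [578.45778713 249.25552763]]
((157.04827880859375, 118.07931518554688), (68.42948150634766, 75.48834991455078), 85.2363510131836) [451.25722606 406.22997467] [[425.20983448 440.33296705]
 [493.95973571 431.89641627]
 [479.70969345 372.02426058]
 [406.14964061 380.66625477]]
((555.5, 32.5), (65.0, 167.0), 90.0) [814.85207317 406.27221515] [[745.0610191  445.99530016]
 [882.70592938 418.23864782]
 [888.77375533 365.71265327]
 [742.86758888 395.14225935]]
pos [582.9 308.3 138.7] [-90.5   0.  -11.4] w 50.0 t 18.85 F [ 0.3 -0.8  0.4] 
 shift cm [ 0.06 13.57  0.16] turn 0.1 rows>= 3
```

View pics/w13.png

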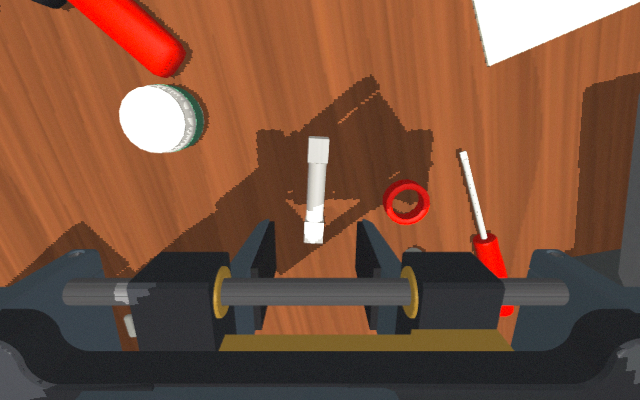

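The short bar runs from (317,138) to (314,243). That puts its axis about 3.5° off my jaw yaw, so I'll use yaw -15 and go down.

```bash
python3 -m handwheel '[[5,[0,4,0.1],3.5],[5,[0,8.5,0.1],3.5],[5,[0,12,0.1],3.5],[5,[0,13.55,0.1],3.5],[5,[0,13.55,0.1],3.5],[5,[0,13.55,0.1],3.5]]'
python3 -m handwheel '[[1,[0,0,0],0],[1,[0,0,0],0],[1,[0,0,0],0],[1,[0,0,0],0],[1,[0,0,0],0]]' 30
python3 -m handwheel '[[1,[0,-4,0],0],[1,[0,-8,0],0],[1,[0,-13,0],0],[1,[0,-14,0],0],[1,[0,-14,0],0]]'
python3 - <<'E'
from h import *
f=vision.grab_frame("wrist");cv2.imwrite("pics/w14.png",f[:,:,::-1])
go(387.7,-229.8,140,4.9)
E
```

```text
time_s: 19.45
ee_pos: [582.9, 307.6, 3.1]
ee_rot: [-90.5, -0.0, -14.9]
force: [0.5, 0.2, -0.3]
gripper_width: 50.2
time_s: 19.95
ee_pos: [583.0, 307.7, 3.2]
ee_rot: [-90.5, -0.0, -14.9]
force: [-0.1, 0.7, 0.2]
gripper_width: 17.6
time_s: 20.45
ee_pos: [584.3, 309.5, 145.7]
ee_rot: [-90.3, -0.2, -14.9]
force: [0.1, 0.0, -1.8]
gripper_width: 17.3
pos [583.  308.8 143.2] [-90.5  -0.  -14.9] w 17.3 t 20.5 F [-0.1  0.6 -1.3] 
 shift cm [ -5.01   0.84 -57.07] turn -19.8 rows>= 12
```

View pics/w14.png

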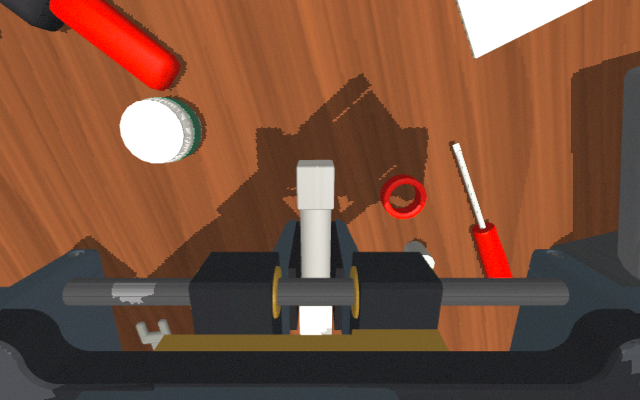

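The bar is held straight and level. Moving to the cradles.

```bash
python3 -m handwheel '[[1,[-5,0,-57],-19.8],[1,[-5,0,-57],-19.8],[1,[-5,0,-57],-19.8],[1,[-5,0,-57],-19.8],[1,[-5,0,-57],-19.8],[1,[-5,0,-57],-19.8],[1,[-5,0,-57],-19.8],[1,[-5,0,-57],-19.8],[1,[-5,0,-57],-19.8],[1,[-5,0,-57],-19.8]]'
python3 -c "
from h import *
go(387.7,-229.8,130,4.9)"
```

```text
time_s: 21.5
ee_pos: [410.1, -162.1, 145.5]
ee_rot: [-90.4, 0.4, 4.9]
force: [1.1, -0.8, -0.6]
gripper_width: 17.4
pos [ 410.1 -162.1  145.5] [-90.4   0.4   4.9] w 17.4 t 21.5 F [ 1.1 -0.8 -0.6] 
 shift cm [-2.8   1.61 -6.55] turn 0.0 rows>= 2
```

```bash
python3 -m handwheel '[[1,[-2.8,1.5,-6.5],0],[1,[-2.8,1.5,-6.5],0],[1,[-2.8,1.5,-6.5],0],[1,[-2.8,1.5,-6.5],0],[1,[-2.8,1.5,-6.5],0]]'
python3 - <<'E'
from h import *
m=vision.camera_model("wrist")
f=vision.grab_frame("wrist");cv2.imwrite("pics/w15.png",f[:,:,::-1])
f=vision.grab_frame("top");cv2.imwrite("pics/t15.png",cv2.resize(f[140:310,380:500,::-1],None,fx=4,fy=3.5))
a=np.radians(4.9);c=np.array([387.7,-229.8])
for s in(40,-40):
    print(proj(m,np.r_[c+s*np.array([-np.sin(a),np.cos(a)]),20]))
go(387.7,-229.8,60,4.9)
E
```

```text
time_s: 22.0
ee_pos: [387.4, -228.2, 130.2]
ee_rot: [-90.3, 0.5, 5.0]
force: [-0.2, 0.2, -1.4]
gripper_width: 17.5
[316.31591387 155.21320545]
[316.1475552  233.62535066]
pos [ 387.9 -228.2  130.8] [-90.3   0.4   5. ] w 17.1 t 22.1 F [-0.1 -0.2 -1.5] 
 shift cm [ 0.02  7.08 -0.12] turn 0.1 rows>= 2
```

View pics/w15.png

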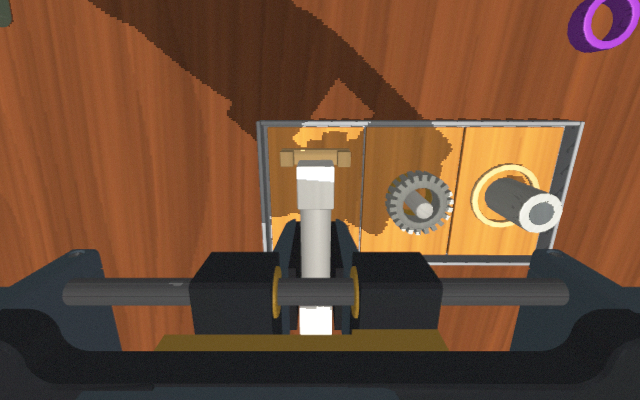

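View pics/t15.png

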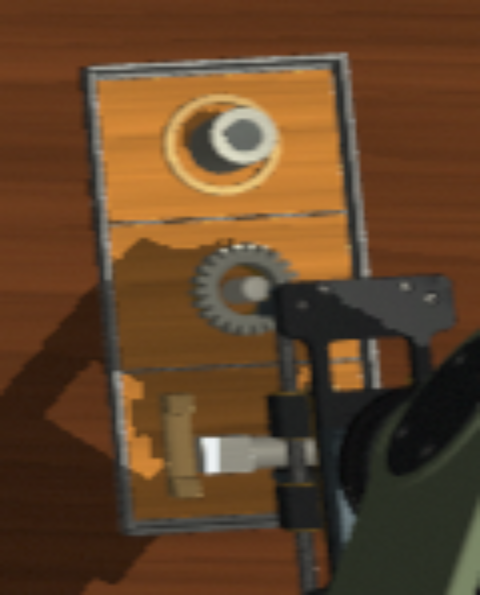

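```bash
python3 - <<'E'
from h import *
m=vision.camera_model("wrist"); s=state(); a=np.radians(5); zt=np.array([-np.sin(a),np.cos(a)])
for r in (167,208): print(r,(onz(m,(316,r),s["ee_pos"][2]+17)[:2]-s["ee_pos"][:2])@zt)
E
python3 -c "
import cv2
f=cv2.imread('pics/w15.png')[140:220,260:370];cv2.imwrite('pics/w15z.png',cv2.resize(f,None,fx=6,fy=6,interpolation=cv2.INTER_CUBIC))"
```

```text
167 52.87403936572726
208 30.356846705337983
```

View pics/w15z.png

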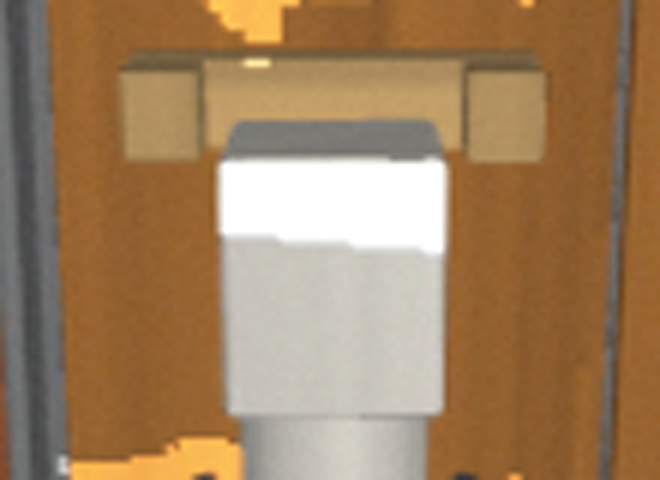

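The bar is centred in the hand to about 1 mm and lines up with the cradle seat, so I'm lowering it.

```bash
python3 -m handwheel '[[1,[0,3,-0.1],0],[1,[0,6,-0.1],0],[1,[0,8.5,-0.1],0],[1,[0,10,-0.1],0],[1,[0,10.6,-0.1],0],[1,[0,10.65,-0.1],0],[1,[0,10.65,-0.1],0]]'
python3 - <<'E'
from h import *
f=vision.grab_frame("wrist");cv2.imwrite("pics/w16.png",f[:,:,::-1])
go(387.7,-229.8,23.3,4.9)
E
```

```text
time_s: 22.8
ee_pos: [388.1, -229.9, 25.0]
ee_rot: [-90.4, 0.3, 5.1]
force: [-0.1, 0.2, -1.1]
gripper_width: 17.7
pos [ 388.1 -230.1   25.1] [-90.4   0.3   5. ] w 17.1 t 22.85 F [ 0.1  0.2 -1. ] 
 shift cm [-0.04  0.18  0.03] turn 0.1 rows>= 1
```

View pics/w16.png

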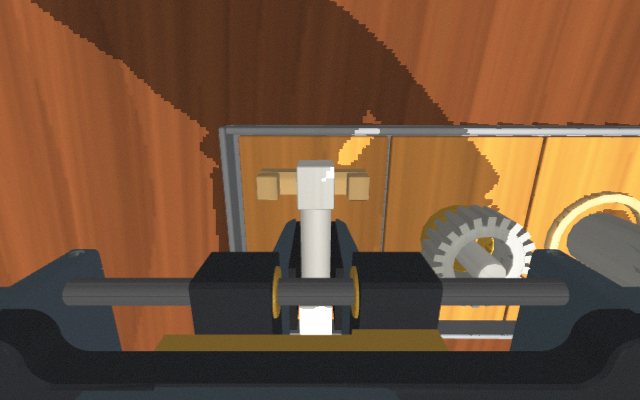

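```bash
python3 -m handwheel '[[1,[0,0.15,0],0],[1,[0,0.17,0],0],[1,[0,0.17,0],0],[1,[0,0.17,0],0]]'
python3 -m handwheel '[[3.5,[0,0,0],0],[3.5,[0,0,0],0],[3.5,[0,0,0],0],[3.5,[0,-4,0],0],[3.5,[0,-8,0],0],[3.5,[0,-14,0],0],[3.5,[0,-18,0],0]]'
python3 -m handwheel '[[3.5,[0,-2,30],0],[3.5,[0,-2,30],0],[3.5,[0,-2,30],0],[3.5,[0,-2,30],0],[3.5,[0,-2,30],0],[3.5,[0,-2,30],0],[3.5,[0,-2,30],0],[3.5,[0,-2,30],0]]'
python3 - <<'E'
from h import *
for n in("top","side"):
    f=vision.grab_frame(n);cv2.imwrite(f"pics/{n}17.png",f[:,:,::-1])
    c=f[140:310,380:500] if n=="top" else f[100:180,280:450]
    cv2.imwrite(f"pics/{n}17z.png",cv2.resize(c[:,:,::-1],None,fx=4.5 if n=="side" else 3.5,fy=4.5 if n=="side" else 3.5,interpolation=cv2.INTER_CUBIC))
E
```

```text
time_s: 23.25
ee_pos: [388.1, -230.2, 23.6]
ee_rot: [-90.4, 0.3, 5.0]
force: [-1.0, -0.1, -1.9]
gripper_width: 17.3
time_s: 23.95
ee_pos: [388.5, -228.5, 205.3]
ee_rot: [-90.4, 0.3, 5.0]
force: [1.2, -0.2, -0.5]
gripper_width: 35.0
time_s: 24.75
ee_pos: [361.9, 71.4, 223.3]
ee_rot: [-90.4, 0.3, 5.3]
force: [0.3, 0.7, 0.3]
gripper_width: 35.1
```

View pics/top17z.png

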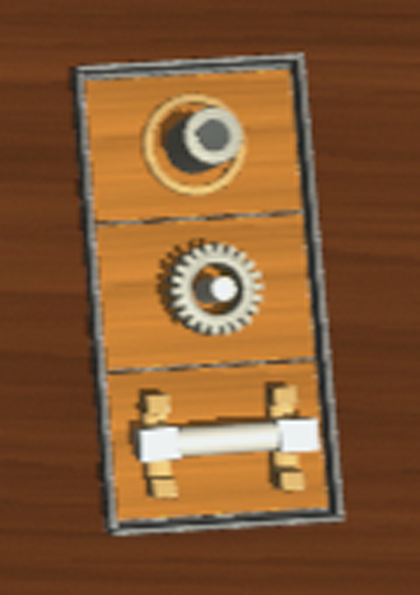

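View pics/side17z.png

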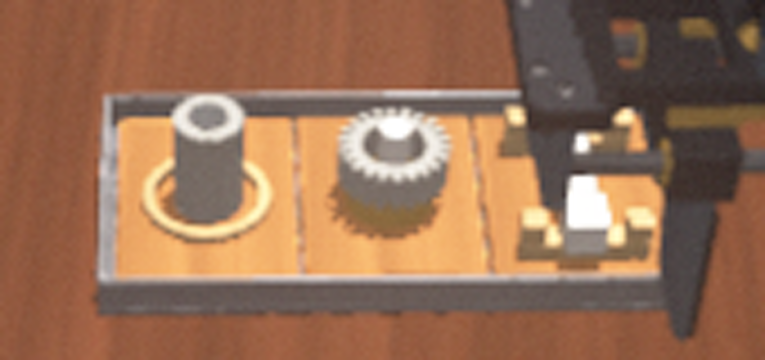

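View pics/top17.png

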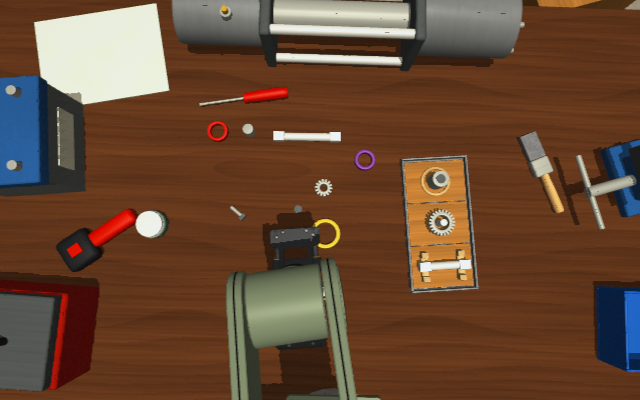

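The top view shows the gear stack, bar and coupling all in place. Next a quick numeric check.

```bash
python3 - <<'E'
from h import *
T=vision.camera_model("top");S=vision.camera_model("side")
z=lambda x,y:(380+x/3.5,140+y/3.5); zs=lambda x,y:(280+x/4.5,100+y/4.5)
a=np.radians(4.9);ex=np.array([np.cos(a),np.sin(a)]);ey=np.array([-ex[1],ex[0]])
for n,p,h,o in [("coupling",z(212,137),66,(573.1,-214.1)),("gear",z(217,288),48,(480.4,-222)),("bar",z(229,438),40,(387.7,-229.8))]:
    q=onz(T,p,h)[:2]-o; print(n,q@ex,q@ey)
print(meet(T,z(212,137),S,zs(209,117)), meet(T,z(217,288),S,zs(395,143)))
e=[onz(T,z(*p),40)[:2] for p in[(138,443),(319,435)]];d=e[0]-e[1];print("len",np.linalg.norm(d),"yaw off",np.degrees(np.arctan2(-d[0],d[1]))-4.9)
f=cv2.imread("pics/top17.png");h=cv2.cvtColor(f,cv2.COLOR_BGR2HSV)
E
```

```text
coupling -1.557084425855177 1.5513536989422962
gear 0.349857463966484 1.1210775303163822
bar 1.5515325335446606 -1.1044094936610294
(array([ 571.58034356, -213.38724361,   63.18667014]), np.float64(0.44690304355436794)) (array([ 479.75015119, -221.35400073,   45.66679111]), np.float64(2.03421952091957))
len 111.66480810916171 yaw off -0.871276023321994
```

```bash
python3 -m handwheel '[[3.5,[0,0,0],0],[3.5,[0,0,0],0]]'; python3 -c "
from workcell import job; print(job.job_done())"
```

```text
time_s: 25.05
ee_pos: [362.3, 68.3, 222.9]
ee_rot: [-90.5, 0.4, 4.8]
force: [1.3, -0.1, 0.0]
gripper_width: 35.1
the job is handed in; nothing more can be done
None
```

All four parts are in the tray and the job is handed in, at about 25 s of the 115 s. The small brass ring is over the post with the larger gear on top of it. The short bar lies across both cradles, and the coupling stands upright in the dish. No verdict was reported.

- **Position:** in the last top view the gear, bar and coupling were each within about 2.5 mm of their targets. The bar was about 1° off in angle. After placing, the ring was only checked by eye: the wrist picture showed it flat round the post, and the gear now covers it.
- **Height:** the two-view heights came out about 2–3 mm low, at 63 mm against 66 for the coupling's top and 46 against 48 for the gear's. I put this down to reading pixels by hand and the 2 mm calibration. The gear's height is clearly that of a gear resting on the ring, since without the ring its top would be at 30 mm.
- **Parts to leave alone:** the big ring, small gear and long bar looked unmoved in the last top view. I did not measure their positions again.

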